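# Fit a lens cell and lock its retaining ring

## Robot

A 6-joint arm with a two-finger parallel gripper is mounted at the origin on the work surface. World frame = base frame: x ahead of the robot, y to its left, z up, the work surface at z = 0. Lengths are in m, angles in rad, forces in N, time in s.
With the tool pointing down it reaches from about 0.3 to 0.875 m from the base axis. Payload 6.4 kg.
Tool frame: the origin (TCP) lies midway between the tips of the shut fingers; the grasp point (between the pads) lies 19 mm behind it (ctrl.pinch_z is the distance from the TCP to the grasp point, in m); z points along the fingers, y is the line along which they close (so a half turn about z gives the same grasp; the last joint's range is limited). The gripper opens to 85 mm and grips with 20 to 120 N. Pads are 22 mm wide; open, the fingers measure 114 mm over their backs; the gripper's body (76 mm by 85 mm) begins 54 mm behind the grasp point. The pads swing forward as they close: fully open they stand 13 mm farther back than shut.
Start: joints at [1.104, 0.181, 1.607, -0, 1.354, -0.206], TCP at [0.148, 0.556, 0.231] pointing down, gripper open.
Joint ranges: [-2.99, 2.99], [-0.89, 2.07], [0.3, 2.58], [-1.14, 4.28], [0, 2.63], [-3.12, 3.12]. Speed limits (rad/s): [2.57, 2.57, 3.01, 3.14, 3.14, 3.14].

## Interface

Orientations are given as a unit quaternion [w, x, y, z].
In Python, from bench import ctrl gives the robot as it stands.
- The arm moves only by the tool apply_moves, never from a script. Its argument "moves" is a list of rows, each an object with "jaw": the opening, from 0 (shut) to 1 (fully open); "offset": the shift along the tool's x, y, z in mm, a list of three; "rot": the turn, a rotation vector about the tool's x, y, z in degrees, a list of three. In form: [{"jaw": jaw, "offset": [dx, dy, dz], "rot": [ax, ay, az]}, ...]. A call has exactly 5 rows; each row shifts and turns the commanded pose from where the row before left it, along the tool's axes as they then stand; what a row does not reach is not made up. A row lasts 1/8 s, in which the tool goes at most 62.5 mm and 10.7 degrees, less where a joint would pass 70% of its speed; a pose out of reach is approached as far as the arm can. A call is refused whole if a number of a shift passes 62.5 or a number of a turn 10.7, either way. A call with a gripper value outside its range is refused whole. The fingers move at their own pace and stop on an object; the grip force is fixed at half the most. Time passes only in rows, so rows that do not move let the fingers close, or fill a call up. It gives the time, the measured TCP pose, the force, the opening and the grip force at its end, in the units of the state.
- ctrl.get_obs(): the state, without advancing time (a new reading comes with each control period).
- ctrl.camera(name): name is "scene" or "top" or "wrist"; returns (picture, depth): 384x512x3 uint8, red, green, blue; 384x512 float32, m along the optical axis (not along the pixel's ray), 0 where there is no reading.
- ctrl.camera_params(name): a dict with "K" (3x3 intrinsics, pixels), "cam_to_world" (4x4, takes a point from camera to world coordinates); the wrist camera has in their place "mount" (4x4, takes a point from camera to tool coordinates, whose origin is the TCP and whose axes are the flange's). Camera axes: x right, y down, z forward; pixel columns grow to the right and rows downward; lengths in m; the calibration is good to about 2 mm. A picture is of the moment at which its call begins: read the wrist's pose just before it. camera_params takes no time and is no camera call.
- ctrl.hand_in(): hands the job in; it is judged then, once.
Trained networks look in the newest picture that a camera, given by its name, has taken for a name from the list of things; names that differ only in an ending like _2 or _b are one class to them, and where a whole thing is asked for, a point or a joint stands for the part that bears it (a point fixed in the world has none). Each returns a list of dicts, best first, with "score" (0 to 1); they miss things now and then, are a little off and sometimes report something else, mostly with a low value. They report only what shows in the picture. A call takes as long as a camera call. They do not tell look-alikes from the thing itself.
- ctrl.outline_of(camera, target): "region" (384x512 bool, what is visible of it) and "position" ([column, row] in pixels, amid what is visible of it).
The state is a dict: "time_s": time; "q": joint angles; "dq": joint speeds; "joint_efforts": joint torques, N m; "eef_pos": TCP position; "eef_rot": TCP orientation; "wrist_force": force on the tool from outside, world axes, zero at the start; "torque": the same for the moment, N m; "opening": opening from 0.0 (shut) to 1.0 (fully open); "grasp_force": force on a finger pad.
Only numpy, scipy, OpenCV 4.12 (cv2) and the standard library are available. Lean on these libraries where they do the work, as an engineer would, in place of code of your own. Each camera call takes 0.05 s, during which the arm holds its last target. There are 200 camera calls.

## Task

On the repair desk, drop the silver lens cell into the tilted black lens barrel, glass side up, so that it goes fully home. Then put the orange retaining ring in on top of it with its two lugs down through the barrel's entry slots, and screw it clockwise until it stops, locked under the steel lips. Let go and leave everything else on the desk where it is.

Things in the scene. Friction and masses are not known exactly. Their poses are not given: they have to be found in the camera images.
- barrel: Black round lens barrel fixed on a grey stand, 92 mm outside, 86 mm long, open at its upper end, leaning 30 degrees from vertical, its mouth turned roughly away from the robot. Origin: centre of its lower end; z along its axis, out of the mouth; y level. Bore 64 mm wide (5 mm play all round for cell and ring), wall 14 mm, bore floor at z = 6 mm. Two entry slots and two steel lips at the rim (see the points).
- mouth (a point): centre of the barrel's mouth, on its axis at the rim (z = 86 mm); axes as the barrel's
- slot (a point): middle of one entry slot, at the rim, 38 mm from the axis, 50 degrees counter-clockwise (looking into the mouth) of the barrel's +y; the other is opposite. Each is 40 degrees wide (about 27 mm), cut right through the wall and open upwards, its floor at z = 69 mm, a yellow patch on that floor and one below it outside.
- stop (a point): on the barrel's +y side, 38 mm from the axis, z = 73 mm: where a lug ends when locked (the other end is opposite). From each slot a channel under a bare steel lip runs 50 degrees clockwise to a solid stop here; the lip's underside is at z = 80.5 mm by the slot and steps down to 78.5 mm here, so a ring resting on the cell turns freely.
- lens_mid (a point): Lens cell: silver cylinder 54 mm wide, 64 mm high, two dark bands round its lower half, greenish glass in its top, 0.12 to 0.22 kg, standing upright on the desk. This point is its centre, 32 mm up; z is its axis. Let go well inside the bore it slides home by its own weight: foot on the bore floor, top 16 mm below the rim.
- ring_mid (a point): Orange retaining ring, 53 mm wide, 8 mm thick, 0.06 to 0.11 kg, lying bar up. Grip bar across it: 52 mm along x, 12 mm thick in y, top 38 mm above the underside. Two lugs at the foot along +x and -x, 12 mm wide, 7 mm thick, out to 42 mm; either fits either slot. This point: on its axis (z), 19 mm up. In place, on the cell, its underside is at z = 70 mm of the barrel; the bar stands 22 mm out of the mouth.
- phone: Bystander: black phone lying flat, 75 x 150 x 9 mm, long side along its y; origin under its centre.
- board: Bystander: green circuit board, 100 x 70 mm, up to 13 mm high, lying flat; origin under its centre.
- pliers: Bystander: pliers with two orange handles, 165 mm long, 14 mm high, lying flat along their x axis (jaws to +x); origin at the pivot.
- screwdriver: Bystander: screwdriver with a blue handle, about 200 mm long, lying along its x axis.
- camera: Bystander: small grey action camera, 50 x 75 x 45 mm, black lens on its -x face; origin under its centre.
- cup: Bystander: black cup, 72 mm across, 85 mm high, origin under its centre.
- dish: Bystander: shallow steel dish, 70 mm across, 20 mm high, origin under its centre.
Things that resemble listed ones, but are neither listed nor needed, are in the scene too. What is shaped like the part that bears ring_mid but turquoise is not meant.

How it is judged:
By the outcome, as a careful person would: the job done as asked, in the order asked, and still so for the second after the job is handed in, with the robot touching nothing.
It also fails if it takes over 54 s, if anything falls off the work surface, if the arm or the gripper's body presses on something with over 40 N, if the wrist force passes 120 N, or if a joint passes its speed limit or range.

## Working session

There is one attempt and no reset: what is moved stays moved. The work goes in short steps, Python scripts to look and compute and a tool call to move; the robot and the scene stay as the last step left them, time stands still between calls to the robot, and variables do not carry over. Pictures are saved under pics/ and viewed, at most 10 in all, crops included, and the job is handed in when it is done.

Besides the shell and the picture viewer there is one more tool, called after "Request:" in YAML: its name, and indented under it one key for each argument. apply_moves: Moves the arm, as the interface text tells. Its arguments: {"type":"object","properties":{"moves":{"type":"array"}},"required":["moves"]}

```bash
ls; mkdir -p pics
cat > h.py <<'E'
import numpy as np, cv2
from bench import ctrl
from scipy.spatial.transform import Rotation as R
def Rq(q): return R.from_quat([q[1],q[2],q[3],q[0]])
def c2w(name):
    p=ctrl.camera_params(name)
    if 'cam_to_world' in p: return np.array(p['K']),np.array(p['cam_to_world'])
    o=ctrl.get_obs(); T=np.eye(4); T[:3,:3]=Rq(o['eef_rot']).as_matrix(); T[:3,3]=o['eef_pos']
    return np.array(p['K']),T@np.array(p['mount'])
def snap(name):
    K,T=c2w(name); im,d=ctrl.camera(name)
    v,u=np.mgrid[:d.shape[0],:d.shape[1]]
    P=np.stack([(u-K[0,2])/K[0,0]*d,(v-K[1,2])/K[1,1]*d,d],-1)@T[:3,:3].T+T[:3,3]
    P[d==0]=np.nan
    return im,d,P
def save(fn,im): cv2.imwrite('pics/'+fn,cv2.cvtColor(im,cv2.COLOR_RGB2BGR))
E
python3 - <<'E'
from h import *
np.set_printoptions(precision=4,suppress=True)
ims=[]
for c in ['top','scene']:
    im,d,P=snap(c); ims.append(im); np.save(c+'P.npy',P); np.save(c+'I.npy',im)
    print(c,c2w(c)[1][:3])
    for n in ['barrel','lens_mid','ring_mid','phone','cup','dish','camera','board','pliers','screwdriver']:
        for r in ctrl.outline_of(c,n)[:3]:
            m=r['region']; Q=P[m]; Q=Q[~np.isnan(Q[:,0])]
            if len(Q): print(n,round(r['score'],2),np.round(r['position']),m.sum(),np.median(Q,0),Q.min(0),Q.max(0))
    save(c+'.png',im)
print(ctrl.get_obs(), ctrl.pinch_z, ctrl.camera_params('wrist'))
E
```

```text
pics
top [[ 0.0124 -0.9956  0.0926  0.4827]
 [-0.9998 -0.0136 -0.0118  0.0105]
 [ 0.013  -0.0924 -0.9956  1.1062]]
barrel 0.83 [229. 203.] 1156 [0.5335 0.0596 0.1021] [0.4733 0.0116 0.006 ] [0.5915 0.113  0.1453]
barrel 0.72 [355. 225.] 369 [ 0.4749 -0.2926  0.0619] [ 0.4468 -0.3449 -0.0054] [ 0.5017 -0.271   0.0697]
lens_mid 0.72 [352. 225.] 357 [ 0.4751 -0.2913  0.062 ] [ 0.449  -0.3368 -0.0054] [ 0.5017 -0.271   0.0697]
ring_mid 0.83 [151. 207.] 228 [0.5201 0.3053 0.0096] [ 0.4936  0.2777 -0.0036] [0.546  0.3374 0.0418]
ring_mid 0.52 [180. 233.] 255 [0.4476 0.22   0.0082] [ 0.4104  0.1946 -0.0053] [0.4802 0.2487 0.0412]
phone 0.91 [162. 150.] 1070 [0.7042 0.2771 0.0085] [0.6682 0.2047 0.0024] [0.7424 0.3482 0.0157]
phone 0.56 [233. 206.] 1202 [0.5332 0.0579 0.1014] [0.4705 0.009  0.006 ] [0.5916 0.113  0.1453]
cup 0.91 [ 97. 185.] 626 [0.5897 0.4712 0.0495] [ 0.5532  0.4218 -0.0016] [0.6218 0.4915 0.0895]
cup 0.74 [232. 209.] 1191 [0.5319 0.0594 0.1015] [0.4705 0.0116 0.0079] [0.5916 0.1084 0.1453]
dish 0.79 [255. 126.] 323 [ 0.767  -0.0032  0.0109] [ 0.7333 -0.0315 -0.0026] [0.79
[... 2406 characters left out ...]
  0.0013,  0.0006,  0.0011, -0.0005,  0.0007]), 'joint_efforts': array([  0.0003, -44.486 , -35.1678,  -0.0005,   0.001 ,   0.    ]), 'eef_pos': array([0.1483, 0.5556, 0.2313]), 'eef_rot': array([0.    , 0.13  , 0.9915, 0.    ]), 'wrist_force': array([-0.1845,  0.5575, -0.1043]), 'torque': array([ 0.0073, -0.0335, -0.0032]), 'grasp_force': 0.0, 'opening': 0.9983156994975843} 0.0187 {'K': array([[316.5733,   0.    , 258.775 ],
       [  0.    , 316.5733, 196.3679],
       [  0.    ,   0.    ,   1.    ]]), 'mount': array([[-0.0006, -0.9512, -0.3084,  0.0803],
       [ 1.    , -0.0004, -0.0009, -0.0005],
       [ 0.0007, -0.3084,  0.9512, -0.1425],
       [ 0.    ,  0.    ,  0.    ,  1.    ]])}
```

View pics/top.png

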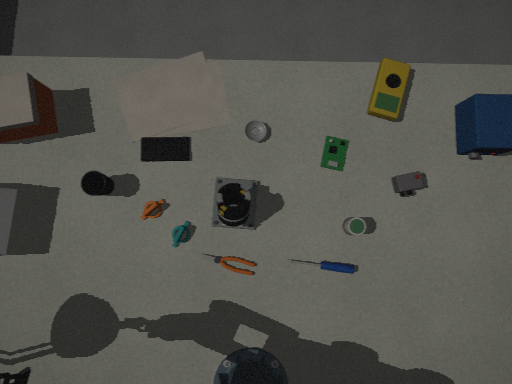

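View pics/scene.png

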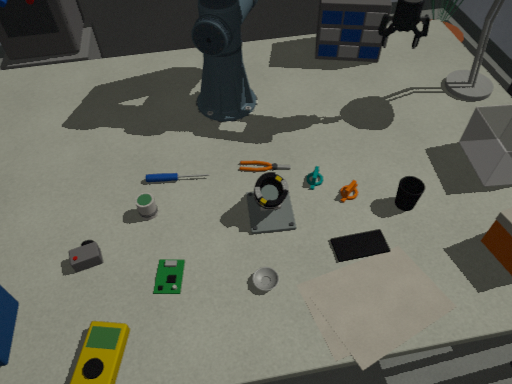

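The top view shows the lens cell at (355,226), the orange ring at (152,209), the turquoise look-alike at (180,233) and the barrel at (233,205). The scene view shows the barrel mouth at (270,190), with its yellow slot patches visible, facing +x. Next I'll fit models to these points.

```bash
cat > fit.py <<'E'
from h import *
from scipy.optimize import least_squares
def frame(psi,t=np.pi/6):
    z=np.array([np.sin(t)*np.cos(psi),np.sin(t)*np.sin(psi),np.cos(t)]); y=np.array([-np.sin(psi),np.cos(psi),0])
    return np.stack([np.cross(y,z),y,z],1)
def bres(p,Q):
    L=(Q-p[:3])@frame(p[3]); r=np.hypot(L[:,0],L[:,1]); z=L[:,2]  # origin at mouth
    dz=lambda a,lo,hi: np.maximum(0,np.maximum(lo-a,a-hi))
    d=[np.hypot(r-.046,dz(z,-.086,0)),np.hypot(z,dz(r,.032,.046)),np.hypot(r-.032,dz(z,-.08,0)),np.hypot(z+.08,dz(r,0,.032))]
    return np.minimum.reduce(d)
def fit_barrel(Q,p0):
    s=least_squares(bres,p0,args=(Q,),loss='soft_l1',f_scale=.003,x_scale=[.01,.01,.01,.1]); r=bres(s.x,Q)
    return s.x,np.median(r),np.mean(r<.004)
def color_mask(im,lo,hi,smin=110):
    h=cv2.cvtColor(im,cv2.COLOR_RGB2HSV); return (h[...,0]>=lo)&(h[...,0]<=hi)&(h[...,1]>smin)&(h[...,2]>60)
def bar(Q):  # ring bar from points above z=.022
    B=Q[(Q[:,2]>.025)&(Q[:,2]<.046)]; (cx,cy),(w,h),a=cv2.minAreaRect(B[:,:2].astype(np.float32)*1000)
    A=B[:,:2]-np.median(B[:,:2],0); u=np.linalg.svd(A,full_matrices=False)[2][0]
    return len(B),np.array([cx,cy])/1000,(w,h),np.degrees(np.arctan2(u[1],u[0])),np.median(B[:,2])
def circ(Q):
    return least_squares(lambda p:np.maximum(0,np.hypot(Q[:,0]-p[0],Q[:,1]-p[1])-.027)+.02*(np.hypot(Q[:,0]-p[0],Q[:,1]-p[1])),Q[:,:2].mean(0)).x
E
cat > a.py <<'E'
from fit import *
np.set_printoptions(precision=4,suppress=True)
allQ=[]
big=[]
for c in ['top','scene']:
    P=np.load(c+'P.npy'); im=np.load(c+'I.npy'); F=P.reshape(-1,3)
    near=lambda x,y,r,zl:F[(np.hypot(F[:,0]-x,F[:,1]-y)<r)&(F[:,2]>zl)]
    Q=near(.54,.06,.085,.03); allQ.append(Q)
    print(c,'barrel',len(Q),*fit_barrel(Q,[.56,.06,.13,0]))
    L=near(.475,-.295,.06,.055); print('lens',len(L),circ(L),(L[:,:2].min(0)+L[:,:2].max(0))/2,np.median(L[:,2]))
    m=color_mask(im,3,18)&(np.hypot(P[...,0]-.52,P[...,1]-.305)<.07); print('ring',m.sum(),bar(P[m]),np.nanmean(P[m],0))
    u,v=(233,205) if c=='top' else (270,195)
    big.append(cv2.resize(im[v-32:v+32,u-32:u+32],(390,390),interpolation=cv2.INTER_CUBIC))
print('both',*fit_barrel(np.vstack(allQ),[.56,.06,.13,0]))
save('crop.png',np.hstack(big))
E
python3 a.py
```

```text
top barrel 1234 [ 0.5528  0.0567  0.1205 -0.0599] 0.0007411526762981847 0.9586709886547812
lens 277 [ 0.4753 -0.2989] [ 0.4749 -0.2992] 0.06276877463396557
ring 206 (76, array([0.5186, 0.3077]), (12.252634048461914, 50.467689514160156), np.float64(133.5201815397023), np.float64(0.0368043211382989)) [0.5189 0.3071 0.017 ]
scene barrel 992 [ 0.551   0.0572  0.1221 -0.0499] 0.0009934977630039346 0.9254032258064516
lens 248 [ 0.475  -0.2995] [ 0.475  -0.2992] 0.06426867354780291
ring 251 (76, array([0.5171, 0.3081]), (13.269205093383789, 54.219852447509766), np.float64(-48.657662395806675), np.float64(0.03733227837969161)) [0.5223 0.3029 0.0167]
both [ 0.5524  0.0571  0.121  -0.0565] 0.0010662062974101383 0.9398023360287511
```

View pics/crop.png

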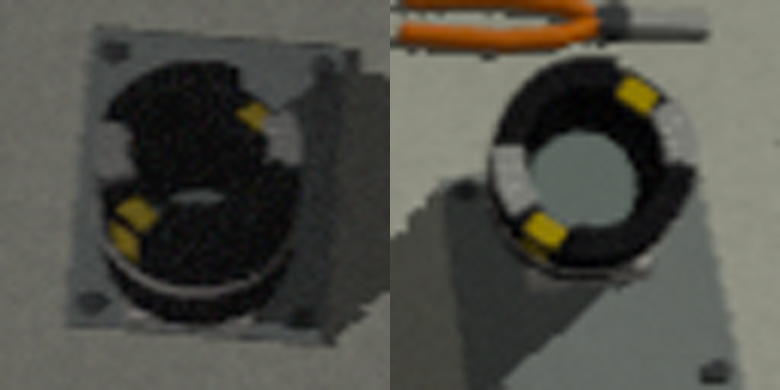

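The crop shows the slots at lower left (130,215) and upper right (250,115), and steel lips at left and right, which matches the described frame. Both fits agree within 2 mm. Next is a close wrist look at the barrel, on the way to the lens.

```bash
cat > plan.py <<'E'
from fit import *
import math
def tool(zdir,xdir):
    z=np.array(zdir,float); z/=np.linalg.norm(z); x=np.array(xdir,float); x-=z*(x@z); x/=np.linalg.norm(x)
    return np.stack([x,np.cross(z,x),z],1)
def down(yx): a=np.radians(yx); return tool([0,0,-1],[np.cos(a),np.sin(a),0])
def plan(wps,step=60,turn=10.,start=None):
    """wps: list of (pos, R 3x3). prints rows"""
    if start is None:
        o=ctrl.get_obs(); p,Rm=np.array(o['eef_pos']),Rq(o['eef_rot']).as_matrix()
    else: p,Rm=start
    k=0
    for P,T in wps:
        P=np.array(P); rv=R.from_matrix(Rm.T@T).as_rotvec(degrees=True)
        n=max(1,math.ceil(np.linalg.norm(P-p)*1000/step),math.ceil(np.linalg.norm(rv)/turn))
        print('-- to',np.round(P,4),'n',n)
        for i in range(n):
            if np.linalg.norm(P-p)<3e-4 and np.linalg.norm(rv)<.2: break
            Ri=R.from_matrix(Rm)*R.from_rotvec(rv*i/n,degrees=True)
            d=Ri.inv().apply((P-p)/n)*1000
            print(k,np.round(d,1).tolist(),np.round(rv/n,2).tolist()); k+=1
        p,Rm=P,T
E
python3 - <<'E'
from plan import *
M=np.array([.5524,.0571,.121]); B=frame(-.0565); T=tool(-B[:,2],-B[:,0])
plan([(M+.105*B[:,2],T)])
E
```

```text
-- to [0.6048 0.0541 0.2119] n 12
0 [-47.5, -30.6, 1.6] [0.26, 2.49, -0.95]
1 [-47.0, -31.3, -0.3] [0.26, 2.49, -0.95]
2 [-46.5, -32.1, -2.2] [0.26, 2.49, -0.95]
3 [-45.8, -32.9, -4.1] [0.26, 2.49, -0.95]
4 [-45.0, -33.7, -5.9] [0.26, 2.49, -0.95]
5 [-44.2, -34.5, -7.7] [0.26, 2.49, -0.95]
6 [-43.2, -35.2, -9.4] [0.26, 2.49, -0.95]
7 [-42.2, -36.0, -11.1] [0.26, 2.49, -0.95]
8 [-41.0, -36.7, -12.8] [0.26, 2.49, -0.95]
9 [-39.8, -37.5, -14.4] [0.26, 2.49, -0.95]
10 [-38.5, -38.2, -15.9] [0.26, 2.49, -0.95]
11 [-37.2, -38.9, -17.4] [0.26, 2.49, -0.95]
```

Request:
apply_moves:
  moves:
    - {"jaw": 1,"offset": [-47,-31,2],"rot": [0.3,2.5,-1]}
    - {"jaw": 1,"offset": [-47,-31,0],"rot": [0.3,2.5,-1]}
    - {"jaw": 1,"offset": [-47,-32,-2],"rot": [0.3,2.5,-1]}
    - {"jaw": 1,"offset": [-46,-33,-4],"rot": [0.3,2.5,-1]}
    - {"jaw": 1,"offset": [-45,-34,-6],"rot": [0.3,2.5,-1]}

```text
time_s: 1.72
eef_pos: [0.34, 0.3452, 0.2228]
eef_rot: [-0.11, 0.086, 0.99, 0.002]
wrist_force: [0.8, 0.8, -0.4]
opening: 0.997
grasp_force: 0.0
```

Request:
apply_moves:
  moves:
    - {"jaw": 1,"offset": [-44,-34,-8],"rot": [0.3,2.5,-1]}
    - {"jaw": 1,"offset": [-43,-35,-9],"rot": [0.3,2.5,-1]}
    - {"jaw": 1,"offset": [-42,-36,-11],"rot": [0.3,2.5,-1]}
    - {"jaw": 1,"offset": [-41,-37,-13],"rot": [0.3,2.5,-1]}
    - {"jaw": 1,"offset": [-40,-37,-14],"rot": [0.3,2.5,-1]}

```text
time_s: 2.35
eef_pos: [0.5314, 0.1382, 0.2148]
eef_rot: [-0.218, 0.041, 0.975, 0.003]
wrist_force: [-0.3, 0.1, -0.1]
opening: 1.002
grasp_force: 0.0
```

Request:
apply_moves:
  moves:
    - {"jaw": 1,"offset": [-38,-38,-16],"rot": [0.2,2.5,-1]}
    - {"jaw": 1,"offset": [-37,-39,-17],"rot": [0,2.5,-1]}
    - {"jaw": 1,"offset": [0,0,0],"rot": [0,0,0]}
    - {"jaw": 1,"offset": [0,0,0],"rot": [0,0,0]}
    - {"jaw": 1,"offset": [0,0,0],"rot": [0,0,0]}

```text
time_s: 2.98
eef_pos: [0.6058, 0.0583, 0.2127]
eef_rot: [-0.259, 0.022, 0.965, 0.006]
wrist_force: [0.1, -0.0, -0.1]
opening: 1.0
grasp_force: 0.0
```

Run:
```python
from plan import *
np.set_printoptions(precision=4,suppress=True)
o=ctrl.get_obs(); print(o['time_s'],o['q'],o['eef_pos'],Rq(o['eef_rot']).as_matrix())
im,d,P=snap('wrist'); save('w1.png',im); np.save('w1P.npy',P)
M0=np.array([.5524,.0571,.121,-.0565]); F=P.reshape(-1,3); F=F[~np.isnan(F[:,0])]
Q=F[(np.hypot(F[:,0]-.53,F[:,1]-.06)<.085)&(F[:,2]>.03)&(F[:,2]<.16)]; print(len(Q),fit_barrel(Q,M0),np.median(bres(M0,Q)))
ym=color_mask(im,20,35,120)
for p in [M0]:
    L=(P[ym]-M0[:3])@frame(M0[3]); L=L[~np.isnan(L[:,0])]; g=L[(np.hypot(L[:,0],L[:,1])<.05)&(abs(L[:,2]+.017)<.006)]
    a=np.degrees(np.arctan2(g[:,1],g[:,0])); print(len(g),[np.mean(a[s]) for s in [a>0,a<0] if s.any()],np.median(g[:,2]))
```

```text
2.975 [-0.0879  0.6524  1.0919 -0.0219  1.922  -1.6142] [0.6058 0.0583 0.2127] [[-0.8643  0.0465 -0.5007]
 [ 0.0402  0.9989  0.0235]
 [ 0.5013  0.0002 -0.8653]]
9933 (array([ 0.5498,  0.0539,  0.1216, -0.0666]), np.float64(0.0003875166616602843), np.float64(0.9600322158461694)) 0.0011673920246013487
527 [np.float64(145.23021069695443), np.float64(-46.276741440035195)] -0.017343465055663723
```

View pics/w1.png

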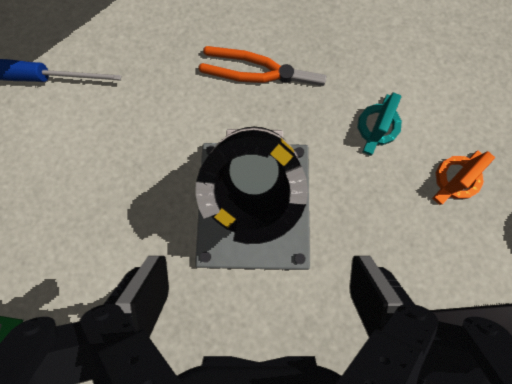

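Run:
```python
from plan import *
plan([([.475,-.299,.165],down(176.5))])
```

```text
-- to [ 0.475 -0.299  0.165] n 7
0 [10.7, -51.9, 14.1] [-0.03, -4.3, 0.12]
1 [11.6, -51.9, 13.2] [-0.03, -4.3, 0.12]
2 [12.4, -51.9, 12.3] [-0.03, -4.3, 0.12]
3 [13.2, -52.0, 11.3] [-0.03, -4.3, 0.12]
4 [13.9, -52.0, 10.2] [-0.03, -4.3, 0.12]
5 [14.5, -52.0, 9.2] [-0.03, -4.3, 0.12]
6 [15.1, -52.1, 8.0] [-0.03, -4.3, 0.12]
```

Request:
apply_moves:
  moves:
    - {"jaw": 1,"offset": [11,-52,14],"rot": [0,-4.3,0]}
    - {"jaw": 1,"offset": [12,-52,13],"rot": [0,-4.3,0]}
    - {"jaw": 1,"offset": [12,-52,12],"rot": [0,-4.3,0]}
    - {"jaw": 1,"offset": [13,-52,11],"rot": [0,-4.3,0]}
    - {"jaw": 1,"offset": [14,-52,10],"rot": [0,-4.3,0.5]}

```text
time_s: 3.65
eef_pos: [0.5132, -0.1992, 0.1799]
eef_rot: [-0.073, 0.027, 0.997, 0.0]
wrist_force: [0.8, -0.3, -0.7]
opening: 0.996
grasp_force: 0.0
```

Request:
apply_moves:
  moves:
    - {"jaw": 1,"offset": [14,-52,9],"rot": [0,-4.3,0.3]}
    - {"jaw": 1,"offset": [15,-52,8],"rot": [0,-4.3,0]}
    - {"jaw": 1,"offset": [0,0,0],"rot": [0,0,0]}
    - {"jaw": 1,"offset": [0,0,0],"rot": [0,0,0]}
    - {"jaw": 1,"offset": [0,0,0],"rot": [0,0,0]}

```text
time_s: 4.28
eef_pos: [0.4778, -0.2992, 0.1658]
eef_rot: [-0.0, 0.03, 1.0, -0.001]
wrist_force: [0.5, -0.4, 0.3]
opening: 0.997
grasp_force: 0.0
```

Run:
```python
from plan import *
np.set_printoptions(precision=4,suppress=True)
o=ctrl.get_obs(); print(o['time_s'],o['q'],o['eef_pos'],Rq(o['eef_rot']).as_matrix())
im,d,P=snap('wrist'); F=P.reshape(-1,3)
L=F[(np.hypot(F[:,0]-.475,F[:,1]+.299)<.05)&(F[:,2]>.055)&(F[:,2]<.08)]
print(len(L),circ(L),(L[:,:2].min(0)+L[:,:2].max(0))/2,np.ptp(L,axis=0),np.median(L[:,2]))
w=np.load('w1P.npy')
plan([([.475,-.299,.085],down(176.5)),([.475,-.299,.033],down(176.5))])
```

```text
4.275 [-0.7688  0.2226  1.6969 -0.0023  1.2209 -2.2796] [ 0.4778 -0.2992  0.1658] [[-0.9982  0.0592 -0.0006]
 [ 0.0592  0.9982 -0.0024]
 [ 0.0005 -0.0024 -1.    ]]
3376 [ 0.4717 -0.3021] [ 0.4719 -0.3023] [0.0537 0.0529 0.0116] 0.06425039881976502
-- to [ 0.475 -0.299  0.085] n 2
0 [1.4, 0.1, 40.3] [-0.07, -0.02, 0.06]
1 [1.4, 0.1, 40.3] [-0.07, -0.02, 0.06]
-- to [ 0.475 -0.299  0.033] n 1
2 [0.0, 0.0, 52.0] [0.0, 0.0, 0.0]
```

Request:
apply_moves:
  moves:
    - {"jaw": 1,"offset": [2,-0.5,40],"rot": [0,0,0]}
    - {"jaw": 1,"offset": [2,-0.5,40],"rot": [0,0,0]}
    - {"jaw": 1,"offset": [0,0,33],"rot": [0,0,0]}
    - {"jaw": 1,"offset": [0,0,20],"rot": [0,0,0]}
    - {"jaw": 1,"offset": [0,0,0],"rot": [0,0,0]}

```text
time_s: 4.95
eef_pos: [0.4722, -0.2996, 0.0305]
eef_rot: [-0.002, 0.03, 1.0, 0.0]
wrist_force: [0.3, -0.8, 0.3]
opening: 1.002
grasp_force: 0.0
```

Request:
apply_moves:
  moves:
    - {"jaw": 0.5,"offset": [0,0,0],"rot": [0,0,0]}
    - {"jaw": 0.3,"offset": [0,0,0],"rot": [0,0,0]}
    - {"jaw": 0.3,"offset": [0,0,0],"rot": [0,0,0]}
    - {"jaw": 0.3,"offset": [0,0,0],"rot": [0,0,0]}
    - {"jaw": 0.3,"offset": [0,0,0],"rot": [0,0,0]}

```text
time_s: 5.58
eef_pos: [0.4738, -0.3026, 0.034]
eef_rot: [0.001, 0.031, 1.0, -0.002]
wrist_force: [0.8, 1.1, 6.1]
opening: 0.617
grasp_force: 63.3
```

```bash
cat >> plan.py <<'E'
def avg(n=6):
    p=[];q=[]
    for i in range(n):
        o=ctrl.get_obs(); p.append(o['eef_pos']); q.append(np.r_[o['eef_rot'][1:],o['eef_rot'][0]]); ctrl.camera('top')
    p=np.array(p); return p.mean(0),R.from_quat(q).mean().as_matrix(),p.std(0)
M=np.array([.551,.0555,.1213]); B=frame(-.061); TB=tool(-B[:,2],-B[:,0])
E
python3 - <<'E'
from plan import *
np.set_printoptions(precision=4,suppress=True)
p,Rm,s=avg(5); print(p,Rm,s)
plan([(p+[0,0,.125],Rm),(M+.11*B[:,2],TB)],start=(p,Rm))
E
```

```text
[ 0.4739 -0.3026  0.034 ] [[-0.9981  0.0619  0.0017]
 [ 0.0619  0.9981 -0.004 ]
 [-0.0019 -0.0039 -1.    ]] [0. 0. 0.]
-- to [ 0.4739 -0.3026  0.159 ] n 3
0 [-0.1, -0.2, -41.7] [0.0, 0.0, 0.0]
1 [-0.1, -0.2, -41.7] [0.0, 0.0, 0.0]
2 [-0.1, -0.2, -41.7] [0.0, 0.0, 0.0]
-- to [0.6059 0.0521 0.2166] n 7
3 [-15.7, 51.7, -8.4] [-0.03, 4.3, -0.02]
4 [-15.0, 51.7, -9.5] [-0.03, 4.3, -0.02]
5 [-14.3, 51.7, -10.6] [-0.03, 4.3, -0.02]
6 [-13.5, 51.7, -11.6] [-0.03, 4.3, -0.02]
7 [-12.6, 51.7, -12.6] [-0.03, 4.3, -0.02]
8 [-11.6, 51.7, -13.5] [-0.03, 4.3, -0.02]
9 [-10.6, 51.7, -14.3] [-0.03, 4.3, -0.02]
```

Request:
apply_moves:
  moves:
    - {"jaw": 0.3,"offset": [0,0,-30],"rot": [0,0,0]}
    - {"jaw": 0.3,"offset": [0,0,-45],"rot": [0,0,0]}
    - {"jaw": 0.3,"offset": [0,0,-50],"rot": [0,0,0]}
    - {"jaw": 0.3,"offset": [-8,26,-4],"rot": [0,2,0]}
    - {"jaw": 0.3,"offset": [-12,40,-7],"rot": [0,4,0]}

```text
time_s: 6.45
eef_pos: [0.4967, -0.2375, 0.169]
eef_rot: [-0.053, 0.033, 0.998, -0.0]
wrist_force: [0.4, 1.5, -1.5]
opening: 0.618
grasp_force: 63.3
```

Run:
```python
from plan import *
np.set_printoptions(precision=4,suppress=True)
o=ctrl.get_obs(); print(o['time_s'],o['opening'],o['eef_pos'],o['wrist_force'])
plan([(M+.11*B[:,2],TB)],step=50)
```

```text
6.45 0.6178895739773459 [ 0.4967 -0.2375  0.169 ] [ 0.4342  1.5233 -1.5366]
-- to [0.6059 0.0521 0.2166] n 7
0 [-12.1, 42.3, -8.3] [-0.02, 3.42, -0.04]
1 [-11.6, 42.3, -9.0] [-0.02, 3.42, -0.04]
2 [-11.1, 42.3, -9.6] [-0.02, 3.42, -0.04]
3 [-10.5, 42.3, -10.3] [-0.02, 3.42, -0.04]
4 [-9.9, 42.3, -10.9] [-0.02, 3.42, -0.04]
5 [-9.3, 42.3, -11.4] [-0.02, 3.42, -0.04]
6 [-8.6, 42.2, -11.9] [-0.02, 3.42, -0.04]
```

Request:
apply_moves:
  moves:
    - {"jaw": 0.3,"offset": [-12,42,-8],"rot": [0,3.4,0]}
    - {"jaw": 0.3,"offset": [-12,42,-9],"rot": [0,3.4,0]}
    - {"jaw": 0.3,"offset": [-11,42,-10],"rot": [0,3.4,0]}
    - {"jaw": 0.3,"offset": [-10,42,-10],"rot": [0,3.4,0]}
    - {"jaw": 0.3,"offset": [-10,42,-11],"rot": [0,3.4,0]}

```text
time_s: 7.08
eef_pos: [0.5748, -0.0299, 0.2023]
eef_rot: [-0.2, 0.031, 0.979, 0.005]
wrist_force: [1.5, -0.7, -1.3]
opening: 0.615
grasp_force: 63.3
```

Request:
apply_moves:
  moves:
    - {"jaw": 0.3,"offset": [-9,42,-11],"rot": [0,3.4,0]}
    - {"jaw": 0.3,"offset": [-9,40,-12],"rot": [0,3.4,0]}
    - {"jaw": 0.3,"offset": [0,0,0],"rot": [0,0,0]}
    - {"jaw": 0.3,"offset": [0,0,0],"rot": [0,0,0]}
    - {"jaw": 0.3,"offset": [0,0,0],"rot": [0,0,0]}

```text
time_s: 7.7
eef_pos: [0.6051, 0.0479, 0.2153]
eef_rot: [-0.257, 0.031, 0.966, 0.007]
wrist_force: [1.3, -0.1, -2.0]
opening: 0.614
grasp_force: 63.3
```

Run:
```python
from plan import *
np.set_printoptions(precision=4,suppress=True)
o=ctrl.get_obs(); print(o['time_s'],o['opening'],o['eef_pos'],o['wrist_force'])
p=o['eef_pos']; print('in barrel (mouth) frame mm',1000*(p-M)@B)
im,d,P=snap('wrist'); 
F=P.reshape(-1,3); L=(F-M)@B*1000
# lens side/glass in hand
q=(F-p)@Rq(o['eef_rot']).as_matrix()*1000
s=(np.hypot(q[:,0],q[:,1])<40)&(q[:,2]>-45)&(q[:,2]<0); print('lens top pts',s.sum(),q[s].min(0),q[s].max(0),np.median(q[s],0))
Q=F[(np.hypot(F[:,0]-.53,F[:,1]-.06)<.085)&(F[:,2]>.03)&(F[:,2]<.15)&(L[:,2]<6)]; print(len(Q),fit_barrel(Q,[*M,-.06]))
save('w2.png',im)
plan([(M+.06*B[:,2],TB),(M+.001*B[:,2],TB)],step=20)
```

```text
7.7 0.6141934301401508 [0.6051 0.0479 0.2153] [ 1.2791 -0.1407 -2.0452]
in barrel (mouth) frame mm [  0.1934  -4.264  108.6139]
lens top pts 17110 [-25.5884 -39.2862 -44.9963] [29.0305 39.2986 -0.0469] [  8.7097  -0.2823 -29.517 ]
6516 (array([ 0.5496,  0.0539,  0.1217, -0.0656]), np.float64(0.00041903897308879855), np.float64(0.9648557397176182))
-- to [0.5809 0.0537 0.1733] n 3
0 [0.1, 1.4, 16.3] [-0.02, 0.06, -0.06]
1 [0.1, 1.4, 16.3] [-0.02, 0.06, -0.06]
2 [0.1, 1.4, 16.3] [-0.02, 0.06, -0.06]
-- to [0.5515 0.0555 0.1222] n 3
3 [0.0, -0.0, 19.7] [0.0, 0.0, 0.0]
4 [0.0, -0.0, 19.7] [0.0, 0.0, 0.0]
5 [0.0, -0.0, 19.7] [0.0, 0.0, 0.0]
```

View pics/w2.png

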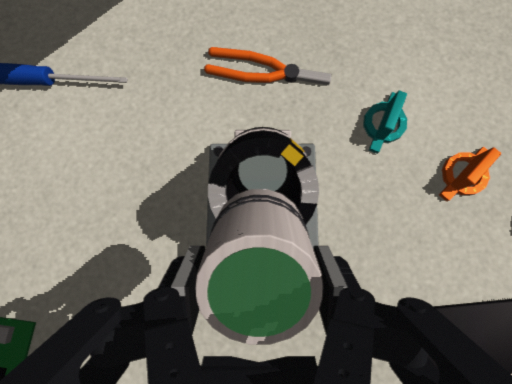

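The wrist view shows the cell held with its glass at (260,290), above the barrel mouth at (263,190). I'll measure the cell's axis against the barrel in this same frame.

Run:
```python
from plan import *
np.set_printoptions(precision=4,suppress=True)
o=ctrl.get_obs(); p=o['eef_pos']; Rt=Rq(o['eef_rot']).as_matrix()
im,d,P=snap('wrist'); q=(P-p)@Rt*1000
g=color_mask(im,50,95,70)&(q[...,2]<-20)&(q[...,2]>-40); G=q[g]; G=G[~np.isnan(G[:,0])]
(c,r)=cv2.minEnclosingCircle(G[:,:2].astype(np.float32)); print('glass',c,r,np.median(G[:,2]),len(G))
v=(q[...,2]>-26)&(q[...,2]<32)&(np.hypot(q[...,0],q[...,1])<30)&(abs(q[...,1])<20); S=q[v]
f=lambda a:np.hypot(S[:,0]-a[0]-a[2]*S[:,2],S[:,1]-a[1]-a[3]*S[:,2])-27
s=least_squares(f,[0,0,0,0],loss='soft_l1',f_scale=1.); print('axis at TCP',s.x[:2],'slope deg',np.degrees(s.x[2:]),np.median(abs(s.fun)),len(S), S[:,2].max())
Mw=np.array([.5496,.0539,.1217]); Bw=frame(-.0656)
ax=p+Rt@np.array([s.x[0],s.x[1],0])/1000; print('lens axis in barrel frame mm',1000*(ax-Mw)@Bw, 'tool axes in barrel',Bw.T@Rt)
```

```text
glass (1.2208919525146484, -0.7869805097579956) 22.06336212158203 -29.85762174127304 7135
axis at TCP [ 1.1012 -0.4678] slope deg [0.3166 0.0708] 0.19445890420301737 3254 31.991407269981995
lens axis in barrel frame mm [  0.3953  -2.8227 109.1176] tool axes in barrel [[-1.     -0.0007  0.0032]
 [-0.0007  1.     -0.0033]
 [-0.0032 -0.0033 -1.    ]]
```

Request:
apply_moves:
  moves:
    - {"jaw": 0.3,"offset": [0.4,2.8,20],"rot": [0,0,0]}
    - {"jaw": 0.3,"offset": [0,0,20],"rot": [0,0,0]}
    - {"jaw": 0.3,"offset": [0,0,20],"rot": [0,0,0]}
    - {"jaw": 0.3,"offset": [0,0,14],"rot": [0,0,0]}
    - {"jaw": 0.3,"offset": [0,0,12],"rot": [0,0,0]}

```text
time_s: 8.43
eef_pos: [0.5623, 0.0539, 0.1405]
eef_rot: [-0.257, 0.03, 0.966, 0.007]
wrist_force: [-0.1, 0.8, -2.0]
opening: 0.614
grasp_force: 63.3
```

Request:
apply_moves:
  moves:
    - {"jaw": 0.3,"offset": [0,0,10],"rot": [0,0,0]}
    - {"jaw": 0.3,"offset": [0,0,8],"rot": [0,0,0]}
    - {"jaw": 0.3,"offset": [0,0,4],"rot": [0,0,0]}
    - {"jaw": 0.3,"offset": [0,0,0],"rot": [0,0,0]}
    - {"jaw": 0.3,"offset": [0,0,0],"rot": [0,0,0]}

```text
time_s: 9.05
eef_pos: [0.552, 0.055, 0.1219]
eef_rot: [-0.257, 0.03, 0.966, 0.007]
wrist_force: [1.3, -1.1, -1.0]
opening: 0.613
grasp_force: 63.3
```

Run:
```python
from plan import *
o=ctrl.get_obs(); print(o['wrist_force'],o['torque'],1000*(o['eef_pos']-np.array([.5496,.0539,.1217]))@frame(-.0656))
```

```text
[ 1.26358688 -1.10609168 -0.98425948] [ 0.01281796 -0.39582769  0.01769888] [1.87475762 1.23098169 1.31475834]
```

Request:
apply_moves:
  moves:
    - {"jaw": 0.8,"offset": [0,0,0],"rot": [0,0,0]}
    - {"jaw": 1,"offset": [0,0,0],"rot": [0,0,0]}
    - {"jaw": 1,"offset": [0,0,0],"rot": [0,0,0]}
    - {"jaw": 1,"offset": [0,0,-10],"rot": [0,0,0]}
    - {"jaw": 1,"offset": [0,0,-50],"rot": [0,0,0]}

```text
time_s: 9.68
eef_pos: [0.5793, 0.0536, 0.172]
eef_rot: [-0.261, 0.03, 0.965, 0.007]
wrist_force: [1.0, -0.0, 0.5]
opening: 0.995
grasp_force: 0.0
```

Request:
apply_moves:
  moves:
    - {"jaw": 1,"offset": [0,0,-45],"rot": [0,0,0]}
    - {"jaw": 1,"offset": [0,0,-5],"rot": [0,0,0]}
    - {"jaw": 1,"offset": [0,0,0],"rot": [0,0,0]}
    - {"jaw": 1,"offset": [0,0,0],"rot": [0,0,0]}
    - {"jaw": 1,"offset": [0,0,0],"rot": [0,0,0]}

```text
time_s: 10.3
eef_pos: [0.6053, 0.0519, 0.2158]
eef_rot: [-0.259, 0.03, 0.965, 0.007]
wrist_force: [-0.4, -0.4, -0.1]
opening: 0.999
grasp_force: 0.0
```

Run:
```python
from plan import *
np.set_printoptions(precision=4,suppress=True)
im,d,P=snap('wrist'); save('w3.png',im); np.save('w3P.npy',P)
Mw=np.array([.5496,.0539,.1217]); Bw=frame(-.0656)
g=color_mask(im,50,95,70); L=(P[g]-Mw)@Bw*1000; L=L[(np.hypot(L[:,0],L[:,1])<45)]
print('glass in barrel frame',len(L),np.median(L,0),L.min(0),L.max(0))
ym=color_mask(im,20,35,120); L=(P[ym]-Mw)@Bw*1000; g=L[(np.hypot(L[:,0],L[:,1])<50)&(abs(L[:,2]+17)<6)]
a=np.degrees(np.arctan2(g[:,1],g[:,0])); print('slots',[(s.sum(),a[s].min(),a[s].max(),np.median(g[s],0)) for s in [a>0,a<0] if s.any()])
F=P.reshape(-1,3); m=color_mask(im,3,18)&(np.hypot(P[...,0]-.516,P[...,1]-.305)<.07); print('ring',m.sum(),bar(P[m]),np.nanmean(P[m],0))
```

```text
glass in barrel frame 1681 [  4.5292   0.9511 -15.5663] [-15.5263 -20.2588 -17.4036] [ 25.7943  21.4129 -13.465 ]
slots [(np.int64(293), np.float64(125.21082544324335), np.float64(153.0647411304547), array([-29.4016,  25.5342, -16.595 ])), (np.int64(219), np.float64(-53.33444784909841), np.float64(-25.302197313012), array([ 29.1286, -24.3636, -16.6599]))]
ring 1796 (603, array([0.5156, 0.3047]), (12.797215461730957, 52.31678009033203), np.float64(-47.626735497422565), np.float64(0.037353099216370644)) [0.518  0.2999 0.0174]
```

View pics/w3.png

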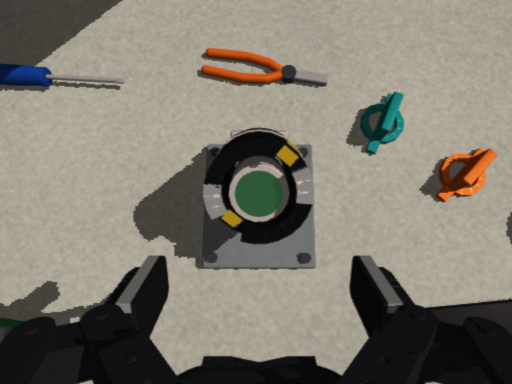

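The wrist view shows the glass at (259,193), flush inside the bore. It is 15.6 mm below the rim (16 expected), so the cell is home. The slots measure 139° and −39°, as expected. On to the ring.

Run:
```python
from plan import *
plan([([.516,.305,.14],down(132.4))],step=55)
```

```text
-- to [0.516 0.305 0.14 ] n 6
0 [8.9, 41.2, 19.6] [-1.94, -4.74, 7.17]
1 [15.5, 39.0, 20.0] [-1.94, -4.74, 7.17]
2 [21.9, 36.0, 19.7] [-1.94, -4.74, 7.17]
3 [27.7, 32.2, 18.8] [-1.94, -4.74, 7.17]
4 [33.0, 27.8, 17.3] [-1.94, -4.74, 7.17]
5 [37.5, 22.8, 15.2] [-1.94, -4.74, 7.17]
```

Request:
apply_moves:
  moves:
    - {"jaw": 0.5,"offset": [9,41,15],"rot": [-1.9,-4.7,7.2]}
    - {"jaw": 0.5,"offset": [16,39,20],"rot": [-1.9,-4.7,7.2]}
    - {"jaw": 0.5,"offset": [22,36,20],"rot": [-1.9,-4.7,7.2]}
    - {"jaw": 0.5,"offset": [28,32,19],"rot": [-1.9,-4.7,7.2]}
    - {"jaw": 0.5,"offset": [33,28,17],"rot": [-1.9,-4.7,7.2]}

```text
time_s: 10.98
eef_pos: [0.5323, 0.2635, 0.1572]
eef_rot: [-0.044, 0.348, 0.936, -0.0]
wrist_force: [0.9, 1.1, -0.2]
opening: 0.506
grasp_force: 0.0
```

Request:
apply_moves:
  moves:
    - {"jaw": 0.5,"offset": [37,23,18],"rot": [-2,-4.8,7.2]}
    - {"jaw": 0.5,"offset": [0,0,0],"rot": [0,0,0]}
    - {"jaw": 0.5,"offset": [0,0,0],"rot": [0,0,0]}
    - {"jaw": 0.5,"offset": [0,0,0],"rot": [0,0,0]}
    - {"jaw": 0.5,"offset": [0,0,0],"rot": [0,0,0]}

```text
time_s: 11.6
eef_pos: [0.5197, 0.3034, 0.1422]
eef_rot: [0.0, 0.406, 0.914, -0.001]
wrist_force: [-0.1, 0.2, 0.2]
opening: 0.503
grasp_force: 0.0
```

Run:
```python
from plan import *
np.set_printoptions(precision=4,suppress=True)
o=ctrl.get_obs(); print(o['q'],o['eef_pos'],Rq(o['eef_rot']).as_matrix())
im,d,P=snap('wrist'); save('w4.png',im)
m=color_mask(im,3,18)&(np.hypot(P[...,0]-.516,P[...,1]-.305)<.07); b=bar(P[m]); print('ring',m.sum(),b,np.nanmean(P[m],0))
F=P.reshape(-1,3)
a=b[3]%180
plan([([*b[1],.075],down(a)),([*b[1],.015],down(a))],step=50)
```

```text
[ 0.3327  0.3311  1.6118 -0.0026  1.1999 -0.402 ] [0.5197 0.3034 0.1422] [[-0.6711  0.7414 -0.0003]
 [ 0.7414  0.6711 -0.0027]
 [-0.0018 -0.0021 -1.    ]]
ring 2638 (925, array([0.5144, 0.3061]), (11.711585998535156, 51.29266357421875), np.float64(-48.261169353323304), np.float64(0.037766965718061596)) [0.5119 0.3089 0.0179]
-- to [0.5144 0.3061 0.075 ] n 2
0 [2.7, -1.0, 33.6] [-0.06, 0.05, 0.21]
1 [2.7, -1.0, 33.6] [-0.06, 0.05, 0.21]
-- to [0.5144 0.3061 0.015 ] n 2
2 [0.0, 0.0, 30.0] [0.0, 0.0, 0.0]
3 [0.0, 0.0, 30.0] [0.0, 0.0, 0.0]
```

View pics/w4.png

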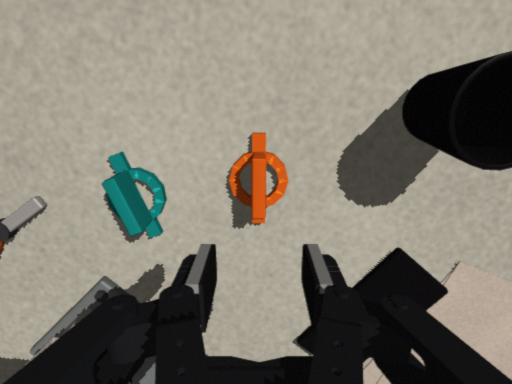

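Request:
apply_moves:
  moves:
    - {"jaw": 0.5,"offset": [2.7,-1,40],"rot": [0,0,0.5]}
    - {"jaw": 0.5,"offset": [2.7,-1,40],"rot": [0,0,0]}
    - {"jaw": 0.5,"offset": [0,0,30],"rot": [0,0,0]}
    - {"jaw": 0.5,"offset": [0,0,17],"rot": [0,0,0]}
    - {"jaw": 0.5,"offset": [0,0,0],"rot": [0,0,0]}

```text
time_s: 12.28
eef_pos: [0.5129, 0.3062, 0.0139]
eef_rot: [-0.001, 0.409, 0.913, -0.002]
wrist_force: [1.0, 0.3, -0.6]
opening: 0.501
grasp_force: 0.0
```

Request:
apply_moves:
  moves:
    - {"jaw": 0.25,"offset": [0,0,0],"rot": [0,0,0]}
    - {"jaw": 0.05,"offset": [0,0,0],"rot": [0,0,0]}
    - {"jaw": 0,"offset": [0,0,0],"rot": [0,0,0]}
    - {"jaw": 0,"offset": [0,0,0],"rot": [0,0,0]}
    - {"jaw": 0,"offset": [0,0,0],"rot": [0,0,0]}

```text
time_s: 12.9
eef_pos: [0.5148, 0.3074, 0.0168]
eef_rot: [0.001, 0.409, 0.913, -0.0]
wrist_force: [-0.6, 0.3, 6.0]
opening: 0.123
grasp_force: 61.2
```

Run:
```python
from plan import *
np.set_printoptions(precision=4,suppress=True)
o=ctrl.get_obs(); p=o['eef_pos'];Rm=Rq(o['eef_rot']).as_matrix(); print(o['opening'],o['grasp_force'],p,Rm[:,0],o['wrist_force'])
Mw=np.array([.5496,.0539,.1217]); Bw=frame(-.0656)
a=np.radians(140); x=Bw[:,0]*np.cos(a)+Bw[:,1]*np.sin(a)
plan([(p+[0,0,.14],Rm),(Mw+.10*Bw[:,2],tool(-Bw[:,2],x))],step=50)
```

```text
0.12322338865023999 61.184585094451904 [0.5148 0.3074 0.0168] [-0.6661  0.7459 -0.003 ] [-0.6139  0.2725  5.954 ]
-- to [0.5148 0.3074 0.1568] n 3
0 [-0.1, 0.0, -46.7] [0.0, 0.0, 0.0]
1 [-0.1, 0.0, -46.7] [0.0, 0.0, 0.0]
2 [-0.1, 0.0, -46.7] [0.0, 0.0, 0.0]
-- to [0.5995 0.0506 0.2083] n 6
3 [-41.3, -18.0, -8.5] [3.37, 3.73, -0.73]
4 [-40.5, -19.0, -10.1] [3.37, 3.73, -0.73]
5 [-39.6, -20.2, -11.5] [3.37, 3.73, -0.73]
6 [-38.5, -21.4, -12.8] [3.37, 3.73, -0.73]
7 [-37.3, -22.7, -14.0] [3.37, 3.73, -0.73]
8 [-36.1, -24.0, -15.0] [3.37, 3.73, -0.73]
```

Request:
apply_moves:
  moves:
    - {"jaw": 0,"offset": [0,0,-40],"rot": [0,0,0]}
    - {"jaw": 0,"offset": [0,0,-50],"rot": [0,0,0]}
    - {"jaw": 0,"offset": [0,0,-50],"rot": [0,0,0]}
    - {"jaw": 0,"offset": [-41,-18,-9],"rot": [3.4,3.7,-0.7]}
    - {"jaw": 0,"offset": [-40,-19,-10],"rot": [3.4,3.7,-0.7]}

```text
time_s: 13.52
eef_pos: [0.5414, 0.2223, 0.1747]
eef_rot: [-0.083, 0.395, 0.915, -0.029]
wrist_force: [1.7, 0.0, -1.7]
opening: 0.125
grasp_force: 60.2
```

Request:
apply_moves:
  moves:
    - {"jaw": 0,"offset": [-40,-20,-12],"rot": [3.4,3.7,-0.7]}
    - {"jaw": 0,"offset": [-38,-21,-13],"rot": [3.4,3.7,-0.7]}
    - {"jaw": 0,"offset": [-37,-23,-14],"rot": [3.4,3.7,-0.7]}
    - {"jaw": 0,"offset": [-36,-24,-15],"rot": [3.4,3.7,-0.7]}
    - {"jaw": 0,"offset": [0,0,0],"rot": [0,0,0]}

```text
time_s: 14.15
eef_pos: [0.5987, 0.048, 0.2069]
eef_rot: [-0.247, 0.364, 0.894, -0.084]
wrist_force: [-0.3, 0.3, -1.2]
opening: 0.126
grasp_force: 60.3
```

Request:
apply_moves:
  moves:
    - {"jaw": 0,"offset": [0,0,0],"rot": [0,0,0]}
    - {"jaw": 0,"offset": [0,0,0],"rot": [0,0,0]}
    - {"jaw": 0,"offset": [0,0,0],"rot": [0,0,0]}
    - {"jaw": 0,"offset": [0,0,0],"rot": [0,0,0]}
    - {"jaw": 0,"offset": [0,0,0],"rot": [0,0,0]}

```text
time_s: 14.78
eef_pos: [0.5974, 0.0521, 0.2085]
eef_rot: [-0.246, 0.361, 0.895, -0.084]
wrist_force: [-0.7, 0.3, -1.8]
opening: 0.118
grasp_force: 60.3
```

```bash
cat > r.py <<'E'
from plan import *
np.set_printoptions(precision=4,suppress=True)
o=ctrl.get_obs(); p=o['eef_pos'];Rm=Rq(o['eef_rot']).as_matrix(); print(o['q'],o['opening'],p)
im,d,P=snap('wrist'); save('w5.png',im)
F=P.reshape(-1,3); F=F[~np.isnan(F[:,0])]
Mw=np.array([.5496,.0539,.1217]); Bw=frame(-.0656); L=(F-Mw)@Bw*1000
Q=F[(np.hypot(F[:,0]-.53,F[:,1]-.06)<.085)&(F[:,2]>.03)&(F[:,2]<.15)&(L[:,2]<3)]; print(len(Q),fit_barrel(Q,[*Mw,-.0656]))
ym=color_mask(im,20,35,120); L=(P[ym]-Mw)@Bw*1000; g=L[(np.hypot(L[:,0],L[:,1])<50)&(abs(L[:,2]+17)<6)]
a=np.degrees(np.arctan2(g[:,1],g[:,0])); print('slots',[(s.sum(),a[s].min(),a[s].max()) for s in [a>0,a<0] if s.any()])
q=(P-p)@Rm*1000; m=color_mask(im,3,18)&(q[...,2]>-30)&(q[...,2]<25)&(np.hypot(q[...,0],q[...,1])<50); O=q[m]
print('orange in tool',len(O)); 
for lo,hi in [(-30,-15),(-15,2),(2,9),(9,20)]:
    S=O[(O[:,2]>lo)&(O[:,2]<hi)]
    if len(S): print(lo,len(S),S.min(0),S.max(0),np.median(S,0))
T=Bw.T@Rm; print('tool in barrel: pos',1000*(p-Mw)@Bw,'x ang',np.degrees(np.arctan2(T[1,0],T[0,0])),'z',T[:,2])
E
python3 r.py
```

```text
[-0.099   0.6365  1.1253 -0.023   1.9056 -0.9043] 0.11836884200034328 [0.5974 0.0521 0.2085]
7169 (array([ 0.5507,  0.0505,  0.1207, -0.0829]), np.float64(0.0015405698667243506), np.float64(0.7430603989398801))
slots [(np.int64(329), np.float64(12.614243024166312), np.float64(152.80618573771073))]
orange in tool 6022
-30 2591 [-26.692  -19.9263 -22.6856] [ 25.1914  17.7714 -15.1134] [  3.226   -0.89   -20.4022]
-15 381 [  6.8902 -20.0264 -14.9882] [25.3542 17.8998  1.9831] [24.5926 -0.8622 -7.3344]
2 493 [ -9.7632 -27.4647   2.0036] [40.5684 24.6026  8.9986] [15.9128 -1.8548  8.6119]
9 2557 [-10.972  -27.734    9.0009] [41.0425 25.4758 18.5314] [17.5443 -0.8587  9.899 ]
tool in barrel: pos [-1.9664  1.3178 99.0405] x ang 139.7252997091531 z [-0.0026 -0.0049 -1.    ]
```

View pics/w5.png

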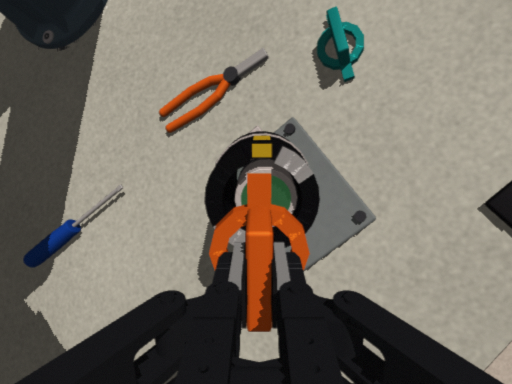

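The wrist view shows the ring held with its bar vertical at (260,250), lined up with the visible yellow slot at (262,147). In the barrel frame the ring axis is about 2 mm short in x, so I'll correct that and go in.

Request:
apply_moves:
  moves:
    - {"jaw": 0,"offset": [-1.5,1.3,20],"rot": [0,0,0]}
    - {"jaw": 0,"offset": [0,0,25],"rot": [0,0,0]}
    - {"jaw": 0,"offset": [0,0,20],"rot": [0,0,0]}
    - {"jaw": 0,"offset": [0,0,13],"rot": [0,0,0]}
    - {"jaw": 0,"offset": [0,0,0],"rot": [0,0,0]}

```text
time_s: 15.45
eef_pos: [0.5594, 0.0539, 0.1393]
eef_rot: [-0.247, 0.361, 0.895, -0.084]
wrist_force: [1.1, -0.5, -0.3]
opening: 0.126
grasp_force: 60.3
```

Request:
apply_moves:
  moves:
    - {"jaw": 0,"offset": [0,0,4],"rot": [0,0,0]}
    - {"jaw": 0,"offset": [0,0,4],"rot": [0,0,0]}
    - {"jaw": 0,"offset": [0,0,2],"rot": [0,0,0]}
    - {"jaw": 0,"offset": [0,0,0],"rot": [0,0,0]}
    - {"jaw": 0,"offset": [0,0,0],"rot": [0,0,0]}

```text
time_s: 16.08
eef_pos: [0.5552, 0.0541, 0.1314]
eef_rot: [-0.246, 0.362, 0.895, -0.084]
wrist_force: [-0.2, -0.1, -1.1]
opening: 0.124
grasp_force: 60.3
```

```bash
cat > s.py <<'E'
from plan import *
np.set_printoptions(precision=3,suppress=True)
Mw=np.array([.5496,.0539,.1217]); Bw=frame(-.0656)
o=ctrl.get_obs(); p=o['eef_pos'];Rm=Rq(o['eef_rot']).as_matrix(); T=Bw.T@Rm
print('t',o['time_s'],'pos',1000*(p-Mw)@Bw,'ang',np.degrees(np.arctan2(T[1,0],T[0,0])),'z',T[:,2],'F barrel',Bw.T@o['wrist_force'],'T barrel',Bw.T@o['torque'],'grip',o['grasp_force'],o['opening'])
E
python3 s.py
```

```text
t 16.075 pos [-0.01   0.56  11.142] ang 139.6975112468982 z [-0.003 -0.005 -1.   ] F barrel [ 0.437 -0.09  -1.069] T barrel [-0.006 -0.308 -0.04 ] grip 60.31529188156128 0.12430302483728492
```

Request:
apply_moves:
  moves:
    - {"jaw": 0,"offset": [0,0,4],"rot": [0,0,0]}
    - {"jaw": 0,"offset": [0,0,3],"rot": [0,0,0]}
    - {"jaw": 0,"offset": [0,0,1.5],"rot": [0,0,0]}
    - {"jaw": 0,"offset": [0,0,0],"rot": [0,0,0]}
    - {"jaw": 0,"offset": [0,0,0],"rot": [0,0,0]}

```text
time_s: 16.7
eef_pos: [0.5509, 0.0543, 0.1239]
eef_rot: [-0.246, 0.362, 0.895, -0.084]
wrist_force: [-0.1, 0.2, -1.6]
opening: 0.129
grasp_force: 60.3
```

```bash
python3 s.py
```

```text
t 16.7 pos [-0.051  0.518  2.544] ang 139.69923362319335 z [-0.003 -0.005 -1.   ] F barrel [ 0.677  0.219 -1.448] T barrel [-0.007 -0.363 -0.047] grip 60.31519532203674 0.12860418400238002
```

Request:
apply_moves:
  moves:
    - {"jaw": 0,"offset": [0,0,1],"rot": [0,0,0]}
    - {"jaw": 0,"offset": [0,0,0.7],"rot": [0,0,0]}
    - {"jaw": 0,"offset": [0,0,0],"rot": [0,0,0]}
    - {"jaw": 0,"offset": [0,0,0],"rot": [0,0,0]}
    - {"jaw": 0,"offset": [0,0,0],"rot": [0,0,0]}

```text
time_s: 17.32
eef_pos: [0.5503, 0.0544, 0.1229]
eef_rot: [-0.246, 0.362, 0.895, -0.084]
wrist_force: [2.4, 0.3, 4.6]
opening: 0.124
grasp_force: 61.1
```

```bash
python3 s.py
```

```text
t 17.325 pos [-0.028  0.5    1.316] ang 139.69621240266147 z [-0.002 -0.005 -1.   ] F barrel [-0.193  0.435  5.173] T barrel [ 0.065 -0.187  0.031] grip 61.06064200401306 0.12447503950740244
```

Contact came at the expected depth, with about 6 N. Now I'll turn clockwise.

Request:
apply_moves:
  moves:
    - {"jaw": 0,"offset": [0,0,0],"rot": [0,0,5]}
    - {"jaw": 0,"offset": [0,0,0],"rot": [0,0,7]}
    - {"jaw": 0,"offset": [0,0,0],"rot": [0,0,7]}
    - {"jaw": 0,"offset": [0,0,0],"rot": [0,0,5]}
    - {"jaw": 0,"offset": [0,0,0],"rot": [0,0,0]}

```text
time_s: 17.95
eef_pos: [0.5505, 0.0546, 0.1227]
eef_rot: [-0.223, 0.54, 0.801, -0.133]
wrist_force: [3.5, 1.4, 3.4]
opening: 0.123
grasp_force: 61.1
```

```bash
python3 s.py
```

```text
t 17.95 pos [0.243 0.713 1.261] ang 115.75231144054423 z [-0.001 -0.004 -1.   ] F barrel [1.26  1.634 4.634] T barrel [ 0.257 -0.511  0.004] grip 61.11345648765564 0.12314312296214742
```

Request:
apply_moves:
  moves:
    - {"jaw": 0,"offset": [0,0,0],"rot": [0,0,7]}
    - {"jaw": 0,"offset": [0,0,0],"rot": [0,0,6]}
    - {"jaw": 0,"offset": [0,0,0],"rot": [0,0,4]}
    - {"jaw": 0,"offset": [0,0,0],"rot": [0,0,2]}
    - {"jaw": 0,"offset": [0,0,0],"rot": [0,0,0]}

```text
time_s: 18.58
eef_pos: [0.5504, 0.0544, 0.1227]
eef_rot: [-0.198, 0.664, 0.701, -0.168]
wrist_force: [3.9, 1.0, 5.7]
opening: 0.121
grasp_force: 61.3
```

```bash
python3 s.py
```

```text
t 18.575 pos [0.158 0.513 1.255] ang 96.77169791968227 z [-0.002 -0.005 -1.   ] F barrel [0.456 1.26  6.827] T barrel [ 0.204 -0.445 -0.05 ] grip 61.301153898239136 0.1213605792328908
```

Request:
apply_moves:
  moves:
    - {"jaw": 0,"offset": [0,0,0],"rot": [0,0,2]}
    - {"jaw": 0,"offset": [0,0,0],"rot": [0,0,2]}
    - {"jaw": 0,"offset": [0,0,0],"rot": [0,0,2]}
    - {"jaw": 0,"offset": [0,0,0],"rot": [0,0,1.5]}
    - {"jaw": 0,"offset": [0,0,0],"rot": [0,0,0]}

```text
time_s: 19.2
eef_pos: [0.5512, 0.0541, 0.1222]
eef_rot: [-0.186, 0.709, 0.657, -0.18]
wrist_force: [8.2, -0.9, 2.2]
opening: 0.124
grasp_force: 64.7
```

```bash
python3 s.py
```

```text
t 19.2 pos [1.134 0.323 1.253] ang 89.32852540844378 z [ 0.001 -0.005 -1.   ] F barrel [ 5.979 -0.347  6.04 ] T barrel [ 0.001 -1.172  1.046] grip 64.6985399723053 0.12372135850578968
```

Request:
apply_moves:
  moves:
    - {"jaw": 0,"offset": [0,0,0],"rot": [0,0,1.5]}
    - {"jaw": 0,"offset": [0,0,0],"rot": [0,0,1.5]}
    - {"jaw": 0,"offset": [0,0,0],"rot": [0,0,0]}
    - {"jaw": 0,"offset": [0,0,0],"rot": [0,0,0]}
    - {"jaw": 0,"offset": [0,0,0],"rot": [0,0,0]}

```text
time_s: 19.82
eef_pos: [0.5513, 0.0541, 0.1223]
eef_rot: [-0.181, 0.725, 0.638, -0.184]
wrist_force: [8.0, -1.3, 2.8]
opening: 0.125
grasp_force: 82.5
```

```bash
python3 s.py
```

```text
t 19.825 pos [1.17  0.329 1.332] ang 86.42029384424883 z [ 0.001 -0.005 -1.   ] F barrel [ 5.624 -0.776  6.442] T barrel [-0.178 -1.193  1.897] grip 82.47012427076697 0.12517445928611226
```

Torque climbed to 1.9 N·m at 86°, so the lugs are against the stop. Releasing.

Request:
apply_moves:
  moves:
    - {"jaw": 0.2,"offset": [0,0,0],"rot": [0,0,0]}
    - {"jaw": 0.4,"offset": [0,0,0],"rot": [0,0,0]}
    - {"jaw": 0.4,"offset": [0,0,0],"rot": [0,0,0]}
    - {"jaw": 0.4,"offset": [0,0,-15],"rot": [0,0,0]}
    - {"jaw": 0.4,"offset": [0,0,-30],"rot": [0,0,0]}

```text
time_s: 20.45
eef_pos: [0.572, 0.0532, 0.1614]
eef_rot: [-0.183, 0.726, 0.636, -0.187]
wrist_force: [0.7, -0.1, 0.9]
opening: 0.398
grasp_force: 0.0
```

Request:
apply_moves:
  moves:
    - {"jaw": 0.4,"offset": [0,0,-40],"rot": [0,0,0]}
    - {"jaw": 0.4,"offset": [0,0,-30],"rot": [0,0,0]}
    - {"jaw": 0.4,"offset": [0,0,0],"rot": [0,0,0]}
    - {"jaw": 0.4,"offset": [0,0,0],"rot": [0,0,0]}
    - {"jaw": 0.4,"offset": [0,0,0],"rot": [0,0,0]}

```text
time_s: 21.08
eef_pos: [0.6065, 0.0513, 0.2204]
eef_rot: [-0.183, 0.726, 0.636, -0.187]
wrist_force: [0.6, 0.1, 0.7]
opening: 0.403
grasp_force: 0.0
```

```bash
python3 s.py
python3 - <<'E'
from plan import *
np.set_printoptions(precision=2,suppress=True)
Mw=np.array([.5496,.0539,.1217]); Bw=frame(-.0656)
im,d,P=snap('wrist'); L=(P-Mw)@Bw*1000
m=color_mask(im,3,18)&(np.hypot(L[...,0],L[...,1])<55)&(L[...,2]>-30); O=L[m]
b=O[O[:,2]>8]; u=np.linalg.svd(b[:,:2]-b[:,:2].mean(0),full_matrices=False)[2][0]
print('bar top z',np.percentile(b[:,2],[5,50,95]),'ang',np.degrees(np.arctan2(u[1],u[0]))%180,cv2.minAreaRect(b[b[:,2]>18][:,:2].astype(np.float32)))
f=O[O[:,2]<-3]; print('ring plate z',len(f),np.median(f,0))
save('w6.png',np.vstack([cv2.resize(im[60:330,80:440],(780,585))]))
E
```

```text
t 21.075 pos [ -0.016   1.129 113.936] ang 86.20919531360309 z [-0.006 -0.005 -1.   ] F barrel [0.146 0.158 0.921] T barrel [-0.006 -0.215  0.015] grip 0.0 0.4030436916741907
bar top z [17.71 21.67 22.78] ang 93.04384615355252 ((0.39792776107788086, -1.7178192138671875), (11.906347274780273, 51.72001647949219), 2.767721176147461)
ring plate z 1538 [ 0.68  1.54 -8.29]
```

View pics/w6.png

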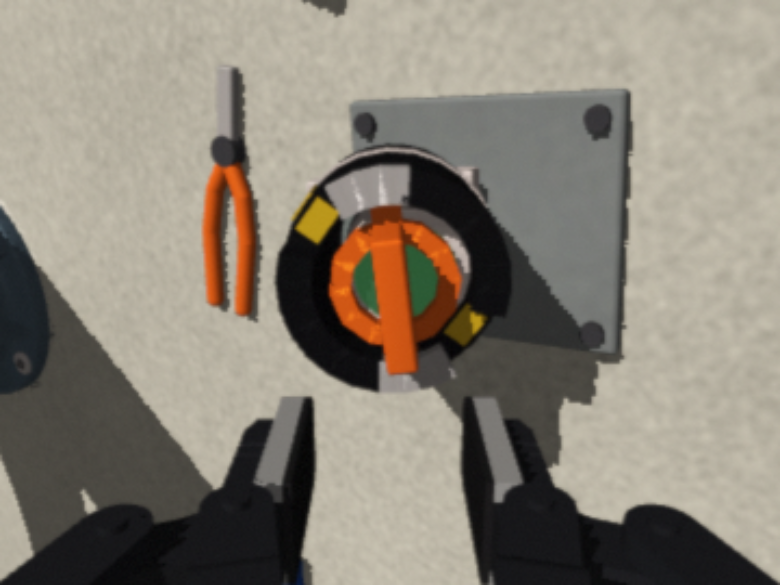

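The bar stands 22 mm out of the mouth, so the ring is seated. Its angle is 93°, about 3° short of the 90° stop after release. I'll regrip and turn it up again.

Run:
```python
from plan import *
Mw=np.array([.5496,.0539,.1217]); Bw=frame(-.0656)
a=np.radians(91.5); x=Bw[:,0]*np.cos(a)+Bw[:,1]*np.sin(a)
plan([(Mw+Bw@np.array([.0012,0,.03]),tool(-Bw[:,2],x)),(Mw+Bw@np.array([.0012,0,.002]),tool(-Bw[:,2],x))],step=45)
```

```text
-- to [0.5656 0.0528 0.1471] n 2
0 [-0.3, 0.9, 42.1] [-0.16, 0.14, -2.65]
1 [-0.4, 0.7, 42.1] [-0.16, 0.14, -2.65]
-- to [0.5516 0.0538 0.1228] n 1
2 [-0.0, -0.0, 28.0] [0.0, 0.0, 0.0]
```

Request:
apply_moves:
  moves:
    - {"jaw": 0.4,"offset": [-0.3,0.9,42],"rot": [0,0,-2.6]}
    - {"jaw": 0.4,"offset": [-0.4,0.7,42],"rot": [0,0,-2.6]}
    - {"jaw": 0.4,"offset": [0,0,17],"rot": [0,0,0]}
    - {"jaw": 0.4,"offset": [0,0,10],"rot": [0,0,0]}
    - {"jaw": 0.4,"offset": [0,0,0],"rot": [0,0,0]}

```text
time_s: 21.75
eef_pos: [0.5536, 0.0534, 0.1254]
eef_rot: [-0.19, 0.696, 0.669, -0.177]
wrist_force: [0.7, 0.2, -0.7]
opening: 0.401
grasp_force: 0.0
```

Request:
apply_moves:
  moves:
    - {"jaw": 0.2,"offset": [0,0,0],"rot": [0,0,0]}
    - {"jaw": 0,"offset": [0,0,0],"rot": [0,0,0]}
    - {"jaw": 0,"offset": [0,0,0],"rot": [0,0,0]}
    - {"jaw": 0,"offset": [0,0,0],"rot": [0,0,0]}
    - {"jaw": 0,"offset": [0,0,0],"rot": [0,0,0]}

```text
time_s: 22.38
eef_pos: [0.5542, 0.0534, 0.1266]
eef_rot: [-0.19, 0.696, 0.669, -0.177]
wrist_force: [0.3, -0.1, 4.9]
opening: 0.12
grasp_force: 59.2
```

```bash
python3 s.py
```

```text
t 22.375 pos [ 1.544 -0.246  6.507] ang 91.40026901566212 z [-0.001 -0.005 -1.   ] F barrel [-2.237 -0.097  4.423] T barrel [0.045 0.214 0.123] grip 59.161784648895264 0.12019524384800181
```

Request:
apply_moves:
  moves:
    - {"jaw": 0,"offset": [0,0,0],"rot": [0,0,1]}
    - {"jaw": 0,"offset": [0,0,0],"rot": [0,0,1]}
    - {"jaw": 0,"offset": [0,0,0],"rot": [0,0,1]}
    - {"jaw": 0,"offset": [0,0,0],"rot": [0,0,0]}
    - {"jaw": 0,"offset": [0,0,0],"rot": [0,0,0]}

```text
time_s: 23.0
eef_pos: [0.5541, 0.0534, 0.1266]
eef_rot: [-0.185, 0.713, 0.651, -0.181]
wrist_force: [-1.3, 0.6, 6.6]
opening: 0.124
grasp_force: 65.4
```

```bash
python3 s.py
```

```text
t 23.0 pos [ 1.421 -0.218  6.536] ang 88.48281914770449 z [-0.001 -0.005 -1.   ] F barrel [-4.488  0.531  5.019] T barrel [-0.112  0.322  0.97 ] grip 65.36277761450037 0.12374004274509214
```

The torque rose again from about 91°, so the ring is hard against its stop. I'll unwind the elastic twist and let go.

Request:
apply_moves:
  moves:
    - {"jaw": 0,"offset": [0,0,0],"rot": [0,0,-1]}
    - {"jaw": 0,"offset": [0,0,0],"rot": [0,0,-0.8]}
    - {"jaw": 0.15,"offset": [0,0,0],"rot": [0,0,0]}
    - {"jaw": 0.4,"offset": [0,0,0],"rot": [0,0,0]}
    - {"jaw": 0.4,"offset": [0,0,0],"rot": [0,0,0]}

```text
time_s: 23.62
eef_pos: [0.5532, 0.0534, 0.1248]
eef_rot: [-0.189, 0.703, 0.662, -0.179]
wrist_force: [0.2, 0.0, -0.4]
opening: 0.399
grasp_force: 0.0
```

Request:
apply_moves:
  moves:
    - {"jaw": 0.4,"offset": [0,0,-20],"rot": [0,0,0]}
    - {"jaw": 0.4,"offset": [0,0,-40],"rot": [0,0,0]}
    - {"jaw": 0.4,"offset": [0,0,-48],"rot": [0,0,0]}
    - {"jaw": 0.4,"offset": [0,0,0],"rot": [0,0,0]}
    - {"jaw": 0.4,"offset": [0,0,0],"rot": [0,0,0]}

```text
time_s: 24.25
eef_pos: [0.6069, 0.0504, 0.2175]
eef_rot: [-0.189, 0.703, 0.662, -0.18]
wrist_force: [0.3, -0.1, -0.3]
opening: 0.401
grasp_force: 0.0
```

```bash
python3 s.py
python3 - <<'E'
from plan import *
np.set_printoptions(precision=2,suppress=True)
Mw=np.array([.5496,.0539,.1217]); Bw=frame(-.0656)
im,d,P=snap('wrist'); L=(P-Mw)@Bw*1000
m=color_mask(im,3,18)&(np.hypot(L[...,0],L[...,1])<55)&(L[...,2]>-30); O=L[m]
b=O[O[:,2]>18]
print('bar top z',np.percentile(b[:,2],[5,50,95]),cv2.minAreaRect(b[:,:2].astype(np.float32)))
f=O[O[:,2]<-3]; print('ring plate z',len(f),np.median(f,0))
save('w7.png',np.hstack([cv2.resize(im[60:330,80:440],(780,585))]))
E
```

```text
t 24.25 pos [  1.865   0.289 111.67 ] ang 90.19577656051354 z [-0.004 -0.005 -1.   ] F barrel [ 0.424 -0.033 -0.076] T barrel [ 0.03  -0.252 -0.032] grip 0.0 0.40134469104371545
bar top z [20.16 21.66 22.85] ((0.5436763763427734, -1.4583797454833984), (12.003226280212402, 51.02604675292969), 3.3014633655548096)
ring plate z 1564 [-0.56  1.4  -8.24]
```

View pics/w7.png

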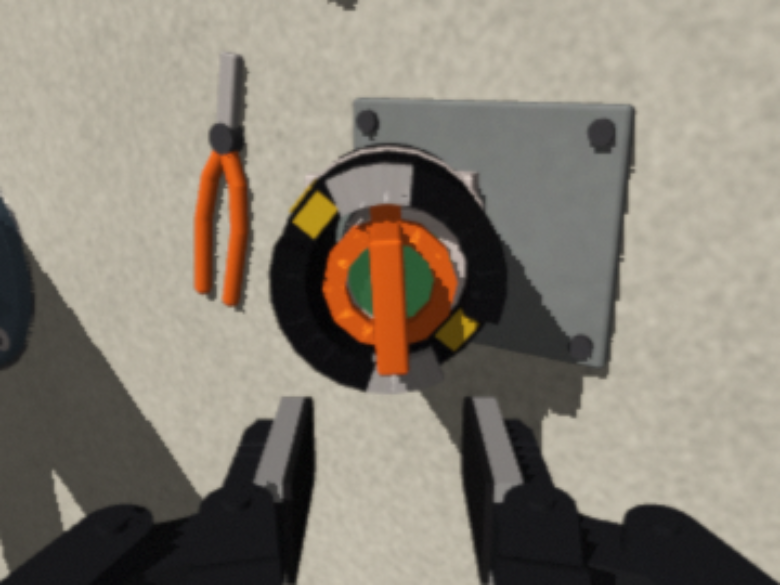

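The picture shows the bar lying along the lips (390,300), with both lugs clear of the slots and under steel. The bar is at the same angle after both stop contacts, so the ring is locked. Handing in.

```bash
python3 -c "
from bench import ctrl
print(ctrl.hand_in())"
```

```text
the job is handed in; nothing more can be done
None
```

Handed in at about 24 s: the lens cell is home in the barrel, glass up, and the orange ring is locked under the lips against its stop (bar measured about 3° from the nominal stop angle); I saw no bystanders disturbed, though I did not re-check the whole desk at the end.

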